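# Pull down a cabinet sash with the hook pole

## Task

Close the bay of the parts cabinet that holds the gear: take the hook pole by its wooden grip, put its hook through the ring of that bay's sash and pull the sash fully down with it. Then unhook the pole and stand it back on the open bench on its wooden grip, hook down, clear of the cabinet. Leave the other bay's sash up where it is and what stands in the bays alone, and keep the gripper and arm off the cabinet.

Things in the scene. Friction and masses are not known exactly. Their poses are not given: they have to be found in the camera images.
- hook_pole: Hook pole, 0.2 kg, standing on its flat-bottomed wooden grip. Origin: under the grip on the centre line, near the centre of mass (hold it here); x along the pole to the hook, z up. Grip x -85 to +25 mm, 30 wide, 40 high; then a level 8 mm steel rod, axis 32 mm above the underside, to x = +165 mm, where it bends square down into an 8 mm prong ending 24 mm below the rod's axis.
- hook (a point): The bend of the hook: point on the rod's axis straight above the prong, 165 mm ahead of the pole's origin and 32 mm above it.
- cabinet: Grey steel cabinet fixed on the bench, 440 wide, 150 deep, 410 mm high, two open-fronted bays side by side. Origin: bench level, middle of front face; x points into it, y to the left. Bay floors 90 mm up, openings 90 to 240 mm high, bay centres y = +108 and -108 mm. Before each bay an aluminium sash slides on the front and stays where left (2 N pulls it down, 4.5 N lifts it).
- ring_left (a point): Centre of the steel pull ring of the left (+y) sash. Axes as the cabinet's; the ring's hole runs along x. Inner diameter 64 mm, bar 8 mm thick; it stands 52 mm out from the cabinet's front on a stem joined to its top, so there are 35 mm of free room behind its lower part. Centre 272 mm above the bench with the sash fully up, 122 mm when shut.
- ring_right (a point): The same for the right (-y) sash.
- sash_left (a joint): How far the left sash is pulled down from fully up, m: 0 fully up, 0.15 fully shut at a hard stop.
- sash_right (a joint): The same for the right sash.
- gear: Steel helical gear, 88 mm across x 18 mm thick, lying flat on the floor of one of the two bays. Origin: centre of its underside.
- filter: Black oil filter canister, 68 mm diameter x 90 mm, standing in the other bay. Origin: centre of its underside.
Not all that is in view belongs to the job. Leave any turquoise look-alike of the gear alone.

How it is judged:
By the outcome, as a careful person would: the job done as asked, in the order asked, and still so for the second after the job is handed in, with the robot touching nothing.
It also fails if it takes over 58 s, if anything falls off the work surface, if the arm or the gripper's body presses on something with over 40 N, if the wrist force passes 120 N, or if a joint passes its speed limit or range.

## Robot

A 6-joint arm with a two-finger parallel gripper is mounted at the origin on a cart in front of the work surface, level with it; the furniture and walls round the work are solid. World frame = base frame: x ahead of the robot, y to its left, z up, the work surface at z = 0. Lengths are in mm, angles in rad, forces in N, time in s.
With the tool pointing down it reaches from about 350 to 800 mm from the base axis. Payload 7.3 kg.
Tool frame: the origin (TCP) lies on the centre line of the jaws, within the pads' length; the fingertips stand 11 mm ahead of it and the grasp point (between the pads) lies 8 mm behind it; z points along the fingers, y is the line along which they close (so a half turn about z gives the same grasp; the last joint's range is limited). The gripper opens to 85 mm and grips with 20 to 120 N. Pads are 22 mm wide; open, the fingers measure 114 mm over their backs; the gripper's body (76 mm by 85 mm) begins 54 mm behind the grasp point. The pads swing forward as they close: fully open they stand 13 mm farther back than shut.
Start: joints at [1.11, 0.342, 1.524, -0, 1.275, -0.146], TCP at [162.539, 499.224, 242.322] pointing down, gripper open.
Joint ranges: [-2.53, 2.53], [-0.77, 2.02], [0.04, 2.7], [-1, 4.14], [0.28, 2.66], [-3.11, 3.11]. Speed limits (rad/s): [2.57, 2.57, 3.14, 3.14, 3.14, 3.14].

## Interface

Orientations are given as a unit quaternion [w, x, y, z].
In Python, from plant import state, camera, get_calibration, job_done, look_for gives the robot as it stands.
- The arm moves only by the tool servo_tool, never from a script. Its argument "plan" is a list of rows, each a list of 7 numbers: the turn, a rotation vector about the tool's x, y, z in degrees, then the shift along the tool's x, y, z in mm, then the opening in per cent of the stroke, from 0 (shut) to 100 (fully open). A call has 1 to 10 rows; each row shifts and turns the commanded pose from where the row before left it, along the tool's axes as they then stand; what a row does not reach is not made up. A row lasts 1/12 s, in which the tool goes at most 41.7 mm and 7.16 degrees, less where a joint would pass 70% of its speed; a pose out of reach is approached as far as the arm can. A call is refused whole if a number of a shift passes 41.7 or a number of a turn 7.16, either way. A call with a gripper value outside its range is refused whole. The fingers move at their own pace and stop on an object; the grip force is fixed at half the most. Time passes only in rows, so rows that do not move let the fingers close. It gives the time, the measured TCP pose, the force, the opening and the grip force at its end, in the units of the state.
- state(): the state, without advancing time (a new reading comes with each control period).
- camera(name): name is "scene" or "top"; returns the picture (400x640x3 uint8, blue, green, red); there is no depth.
- get_calibration(name): a dict with "fx", "fy", "cx", "cy" (pixels), "dist_coeffs" ([k1, k2, p1, p2, k3] as OpenCV has them; the pictures are not rectified), "origin" and "rotation" of the camera in the world. Camera axes: x right, y up, looking along -z (the intrinsics and any distortion apply to the point x, -y, -z); pixel columns grow to the right and rows downward; lengths in mm; the calibration is good to about 2 mm. A picture is of the moment at which its call begins. get_calibration takes no time and is no camera call.
- job_done(): hands the job in; it is judged then, once.
Trained networks look in the newest picture that a camera, given by its name, has taken for a name from the list of things; names that differ only in an ending like _2 or _b are one class to them, and where a whole thing is asked for, a point or a joint stands for the part that bears it (a point fixed in the world has none). Each returns a list of dicts, best first, with "confidence" (0 to 1); they miss things now and then, are a little off and sometimes report something else, mostly with a low value. They report only what shows in the picture. A call takes as long as a camera call. They do not tell look-alikes from the thing itself.
- look_for(query, camera): "box" ([centre column, centre row, width, height] in pixels, round what is visible of it).
The state is a dict: "clock": time; "joint_positions": joint angles; "dq": joint speeds; "joint_efforts": joint torques, N m; "position": TCP position; "ee_rot": TCP orientation; "contact_force": force on the tool from outside, world axes, zero at the start; "torque": the same for the moment, N m; "width": opening from 0.0 (shut) to 1.0 (fully open); "gripper_force": force on a finger pad.
Only numpy, scipy, OpenCV 4.12 (cv2) and the standard library are available. Lean on these libraries where they do the work, as an engineer would, in place of code of your own. Each camera call takes 0.05 s, during which the arm holds its last target. There are 200 camera calls.

## Working session

There is one attempt and no reset: what is moved stays moved. The work goes in short steps, Python scripts to look and compute and a tool call to move; the robot and the scene stay as the last step left them, time stands still between calls to the robot, and variables do not carry over. Pictures are saved under pics/ and viewed, at most 10 in all, crops included, and the job is handed in when it is done.

Besides the shell and the picture viewer there is one more tool, called after "Emit:" as name([rows], argument=value, ...), one row to a line, values as JSON. servo_tool: Moves the arm, as the interface text tells. Its arguments: {"type":"object","properties":{"plan":{"type":"array"}},"required":["plan"]}

```bash
mkdir -p pics; cat > h.py <<'E'
import numpy as np, cv2
from plant import *
def cal(n):
    c=get_calibration(n); K=np.array([[c['fx'],0,c['cx']],[0,c['fy'],c['cy']],[0,0,1]],float)
    return K,np.array(c['dist_coeffs'],float),np.array(c['origin'],float),np.array(c['rotation'],float).reshape(3,3)
def ray(n,px):
    K,d,o,R=cal(n); u=cv2.undistortPoints(np.array([[px]],float),K,d)[0,0]
    v=R@np.array([u[0],-u[1],-1]); return o,v/np.linalg.norm(v)
def atz(n,px,z):
    o,v=ray(n,px); return o+v*(z-o[2])/v[2]
def tri(p1,p2,n1='scene',n2='top'):
    o1,v1=ray(n1,p1);o2,v2=ray(n2,p2)
    A=np.stack([v1,-v2],1);s=np.linalg.lstsq(A,o2-o1,rcond=None)[0]
    a=o1+v1*s[0];b=o2+v2*s[1];return (a+b)/2,np.linalg.norm(a-b)
def proj(n,P):
    K,d,o,R=cal(n); c=(np.atleast_2d(P)-o)@R; c=c*[1,-1,-1]
    return cv2.projectPoints(c.reshape(-1,1,3),np.zeros(3),np.zeros(3),K,d)[0][:,0]
E
python3 - <<'E'
from h import *
for n in('scene','top'):
    cv2.imwrite(f'pics/{n}0.png',camera(n))
    print(n,cal(n)[2],cal(n)[3].round(3).tolist())
    for q in('hook_pole','hook','cabinet','ring_left','ring_right','gear','filter'):
        print(q,[(np.round(r['box']).tolist(),round(r['confidence'],2)) for r in look_for(q,n)[:3]])
print(state())
E
```

```text
Traceback (most recent call last):
  File "h.py", line 5, in cal
    return K,np.array(c['dist_coeffs'],float),np.array(c['origin'],float),np.array(c['rotation'],float).reshape(3,3)
                                                                          ~~~~~~~~~~~~~~~~~~~~~~~~~~~~~~~~~~~~~^^^^^
ValueError: cannot reshape array of size 4 into shape (3,3)
```

View pics/scene0.png

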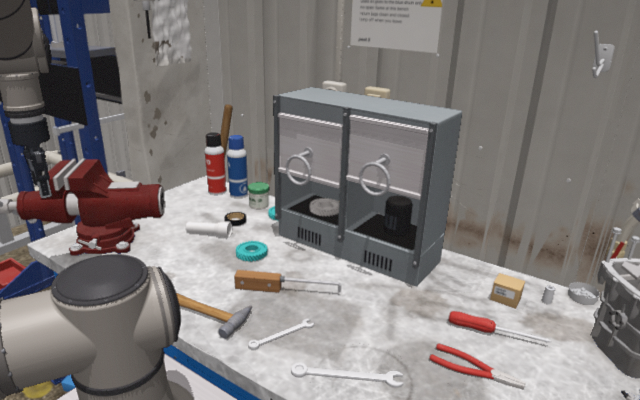

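The scene picture shows the gear in the left bay (about 323,207) and the filter in the right one (398,215). The pole lies at about (235–340, 283), with turquoise decoys at (252,251) and (273,213).

```bash
sed -i "s/np.array(c\['rotation'\],float).reshape(3,3)/Rot.from_quat(np.roll(c['rotation'],-1)).as_matrix()/; 1a from scipy.spatial.transform import Rotation as Rot" h.py
python3 - <<'E'
from h import *
for n in('scene','top'):
    cv2.imwrite(f'pics/{n}1.png',camera(n))
    print(n,cal(n)[2],cal(n)[3].round(3).tolist())
    for q in('hook_pole','hook','cabinet','ring_left','ring_right','gear','filter'):
        print(q,[(np.round(r['box'],1).tolist(),round(r['confidence'],2)) for r in look_for(q,n)[:3]])
print(state())
E
```

```text
scene [-277.47511176 -542.44592614  650.1771312 ] [[0.572, 0.328, -0.752], [-0.82, 0.25, -0.515], [0.019, 0.911, 0.412]]
hook_pole [([288.1, 282.9, 107.5, 25.5], 0.97)]
hook [([287.9, 281.3, 108.2, 24.2], 0.87)]
cabinet [([368.8, 187.3, 187.7, 201.4], 0.69)]
ring_left [([310.9, 151.4, 62.5, 77.0], 0.68)]
ring_right [([389.6, 157.8, 80.3, 84.3], 0.58)]
gear [([251.7, 250.3, 37.3, 22.1], 0.69), ([324.3, 207.7, 24.6, 16.6], 0.66), ([272.7, 212.2, 7.4, 16.7], 0.49)]
filter [([397.0, 215.6, 33.3, 43.7], 0.8)]
top [ 250.45359324   61.24024066 1381.18417838] [[0.09, 0.956, -0.28], [-0.996, 0.085, -0.028], [-0.003, 0.281, 0.96]]
hook_pole [([331.8, 263.2, 75.3, 37.3], 0.77)]
hook [([330.1, 264.6, 62.8, 27.3], 0.82)]
cabinet [([356.8, 147.6, 183.9, 117.5], 0.69)]
ring_left [([312.0, 179.1, 76.7, 46.9], 0.7)]
ring_right [([399.4, 179.6, 83.1, 41.8], 0.77), ([310.6, 174.1, 75.5, 44.9], 0.26)]
gear [([261.5, 160.6, 22.8, 23.0], 0.86), ([280.1, 233.2, 27.2, 27.0], 0.71), ([396.8, 181.8, 85.6, 48.7], 0.55)]
filter []
{'clock': 0.85, 'joint_positions': array([ 1.10999818e+00,  3.41982815e-01,  1.52412541e+00,  3.44619258e-05,
        1.27541130e+00, -1.46037257e-01]), 'dq': array([-0.00010352, -0.00120368, -0.00014577,  0.002169  ,  0.00219466,
        0.00079432]), 'joint_efforts': array([-1.36418134e-04, -4.33543825e+01, -2.46270132e+01, -9.24018264e-05,
        2.49606856e-04, -1.22441460e-06]), 'position': array([162.52382313, 499.21433263, 242.32154854]), 'ee_rot': array([-4.80726001e-06,  1.56736520e-01,  9.87640452e-01,  3.98188172e-05]), 'contact_force': array([ 0.28546443,  0.51357945, -0.73270646]), 'torque': array([-0.03348783,  0.00193376, -0.07171164]), 'gripper_force': 0.0, 'width': 1.0002417805903367}
```

View pics/top1.png

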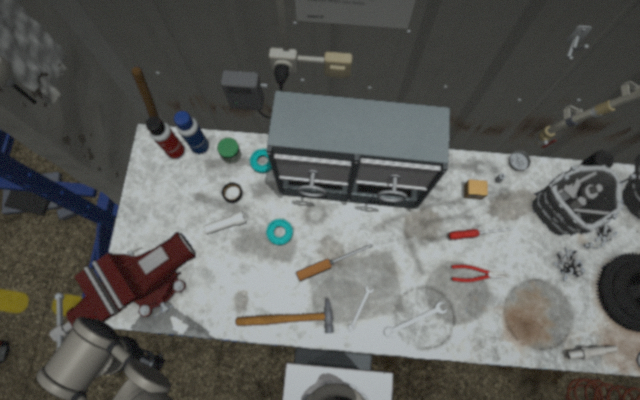

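The top view shows the pole from about (298,274) to (371,245), with its hook towards the cabinet. The rings are near (312,190) and (394,197). I'll enlarge these to pick exact pixels.

```bash
python3 - <<'E'
from h import *
s=cv2.imread('pics/scene1.png');t=cv2.imread('pics/top1.png')
def crop(im,x,y,w,h,k):
    c=cv2.resize(im[y:y+h,x:x+w],None,fx=k,fy=k,interpolation=cv2.INTER_CUBIC)
    for i in range(0,w,10):
        if (x+i)%10==0: cv2.line(c,(i*k,0),(i*k,6 if (x+i)%50 else 14),(0,0,255),1)
    for i in range(0,h,10): cv2.line(c,(0,i*k),(6 if (y+i)%50 else 14,i*k),(0,0,255),1)
    return c
M=np.zeros((600,800,3),np.uint8)
def put(c,x,y): M[y:y+c.shape[0],x:x+c.shape[1]]=c
put(crop(s,230,260,120,40,4),0,0)       # pole scene
put(crop(t,290,240,80,45,4),480,0)
put(crop(s,260,80,200,200,2),0,190)
put(crop(t,260,90,190,130,2),410,190)
cv2.imwrite('pics/m.png',M)
E
```

```text
(no output)
```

View pics/m.png

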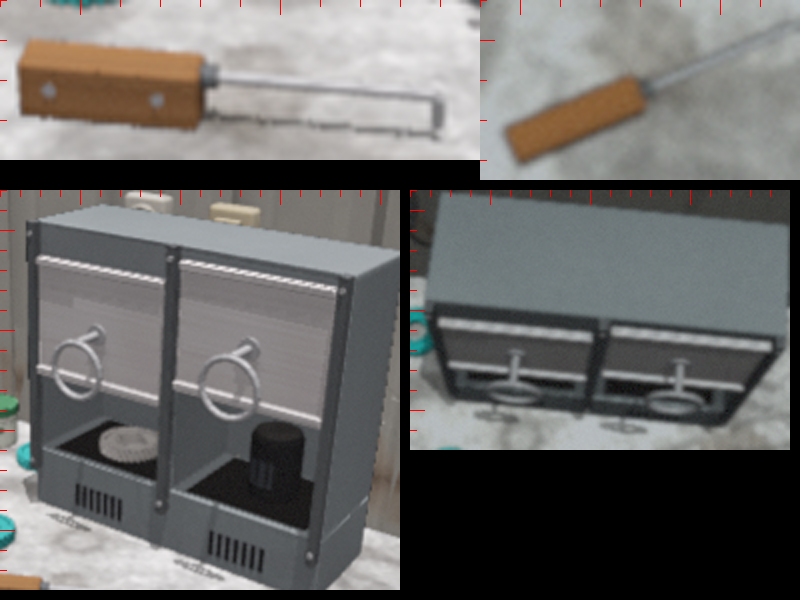

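The enlargement gives clear corners of the grip, hook, cabinet and rings. The left ring centre is at scene (299,169.5) and top (313,191). The hook bend is at scene (339,284). I'll fit both poses to these points.

```bash
python3 - <<'E'
from h import *
from scipy.optimize import least_squares
def fit(S,T,x0):
    def pts(p,A):
        A=np.array([a[0] for a in A],float);c,s=np.cos(p[2]),np.sin(p[2])
        return np.c_[p[0]+c*A[:,0]-s*A[:,1],p[1]+s*A[:,0]+c*A[:,1],A[:,2]]
    f=lambda p:np.r_[(proj('scene',pts(p,S))-[a[1] for a in S]).ravel(),(proj('top',pts(p,T))-[a[1] for a in T]).ravel()]
    r=least_squares(f,x0,loss='soft_l1',x_scale=[10,10,.1]);print(r.x.round(3),f(r.x).reshape(-1,2).round(1).tolist());return r.x
fit([((-85,-15,0),(235,288.2)),((25,-15,0),(280.5,292.2)),((-85,15,40),(237.5,270)),((25,15,40),(280.8,273.5)),((165,0,32),(339.2,284.2)),((165,0,8),(339.2,293.8))],
 [((-85,15,40),(296.2,271.7)),((-85,-15,40),(300,280.5)),((25,15,40),(329.3,258.5)),((25,-15,40),(332,266.7)),((165,0,32),(371,245))],[450,80,-1])
c=fit([((0,220,410),(276,96)),((0,-220,410),(435,123.5)),((150,-220,410),(460,111)),((150,220,410),(312,87.5)),((0,-220,0),(416,280)),((0,220,0),(279,235)),((-52,108,272),(299,169.5)),((-52,-108,272),(374.5,178.5))],
 [((150,220,410),(274,91.5)),((150,-220,410),(449,108)),((0,220,410),(269,147.5)),((0,-220,410),(448,162.5)),((-52,108,272),(313,191)),((-52,-108,272),(393.5,196))],[700,0,0])
for a,b in(((299,169.5),(313,191)),((374.5,178.5),(393.5,196))):print(tri(a,b))
for y in(108,-108):print(c[:2]+Rot.from_rotvec([0,0,c[2]]).as_matrix()[:2,:2]@[-52,y])
E
```

```text
[447.337  74.743  -1.085] [[-0.3, 1.7], [-0.6, 1.9], [-0.3, -1.0], [1.3, -0.6], [0.9, 0.0], [0.4, -1.0], [-0.6, -0.1], [-0.7, 0.2], [-0.7, -0.6], [0.4, 0.2], [0.5, 0.6]]
[ 6.66116e+02  1.26170e+01 -9.00000e-03] [[-0.5, -1.0], [3.4, -0.9], [2.6, -0.5], [-2.3, -0.5], [1.1, 7.8], [-1.6, 1.3], [-1.4, -9.6], [0.1, 0.9], [0.6, 0.2], [0.8, -0.8], [-2.5, -1.2], [0.9, 0.5], [-1.4, -2.1], [-1.3, 0.5]]
(array([617.67553907, 118.2300686 , 246.64673752]), np.float64(0.6011921523648412))
(array([612.73016785, -96.51685854, 275.05614291]), np.float64(3.41993406251395))
[615.14393166 121.10582973]
[613.09199027 -94.88442361]
```

Emit:
servo_tool([
  [0, 0, 0, -31, -24.3, 0, 100],
  [0, 0, 0, -31, -24.3, 0, 100],
  [0, 0, 0, -31, -24.3, 0, 100],
  [0, 0, 0, -31, -24.3, 0, 100],
  [0, 0, 0, -31, -24.3, 0, 100],
  [0, 0, 0, -31, -24.3, 0, 100],
  [0, 0, 0, -31, -24.3, 0, 100],
  [0, 0, 0, -31, -24.3, 0, 100],
  [0, 0, 0, -31, -24.3, 0, 100],
  [0, 0, 0, -31, -24.3, 0, 100],
])

```text
clock: 1.68
position: [382.8, 170.4, 242.6]
ee_rot: [0.0, 0.157, 0.988, 0.0]
contact_force: [0.1, 0.8, 0.4]
width: 0.997
gripper_force: 0.0
```

Emit:
servo_tool([
  [0, 0, 0, -31, -24.3, 0, 100],
  [0, 0, 0, -31, -24.3, 0, 100],
  [0, 0, 0, -31, -24.3, 0, 100],
  [0, 0, 6.3, 0, 0, 15, 100],
  [0, 0, 6.3, 0, 0, 15, 100],
  [0, 0, 6.3, 0, 0, 15, 100],
  [0, 0, 6.3, 0, 0, 15, 100],
  [0, 0, 6.3, 0, 0, 15, 100],
  [0, 0, 6.3, 0, 0, 15, 100],
  [0, 0, 6.3, 0, 0, 15, 100],
])

```text
clock: 2.52
position: [448.0, 74.0, 136.7]
ee_rot: [0.0, 0.518, 0.855, 0.0]
contact_force: [0.2, 0.0, 0.0]
width: 1.001
gripper_force: 0.0
```

Emit:
servo_tool([
  [0, 0, 0, 0, 0, 25, 100],
  [0, 0, 0, 0, 0, 25, 100],
  [0, 0, 0, 0, 0, 25, 100],
  [0, 0, 0, 0, 0, 20, 100],
  [0, 0, 0, 0, 0, 13, 100],
  [0, 0, 0, 0, 0, 10.7, 100],
  [0, 0, 0, 0, 0, 0, 100],
  [0, 0, 0, 0, 0, 0, 0],
  [0, 0, 0, 0, 0, 0, 0],
  [0, 0, 0, 0, 0, 0, 0],
])

```text
clock: 3.35
position: [448.6, 74.1, 19.4]
ee_rot: [0.001, 0.516, 0.857, 0.0]
contact_force: [0.2, 0.1, -0.1]
width: 0.603
gripper_force: 0.0
```

Emit:
servo_tool([
  [0, 0, 0, 0, 0, 0, 0],
  [0, 0, 0, 0, 0, 0, 0],
  [0, 0, 0, 0, 0, 0, 0],
  [0, 0, 0, 0, 0, 0, 0],
  [0, 0, 0, 0, 0, 0, 0],
  [0, 0, 0, 0, 0, 0, 0],
])

```text
clock: 3.85
position: [448.5, 74.1, 19.4]
ee_rot: [0.001, 0.516, 0.857, 0.0]
contact_force: [-0.2, -0.2, 6.5]
width: 0.34
gripper_force: 60.1
```

Emit:
servo_tool([
  [0, 0, 0, 0, 0, -15, 0],
  [0, 0, 0, 0, 0, -25, 0],
  [0, 0, -5, 0, 0, -22, 0],
  [0, 0, -7, 0, 0, -23, 0],
  [0, 0, -7, 0, 0, -23, 0],
  [0, 0, -7, 0, 0, -23, 0],
  [0, 0, -7, 0, 0, -23, 0],
  [0, 0, -7, 0, 0, -23, 0],
  [0, 0, -7, 0, 0, -23, 0],
  [0, 0, -7, 0, 0, -23, 0],
])

```text
clock: 4.68
position: [447.3, 74.1, 242.7]
ee_rot: [-0.0, 0.068, 0.998, 0.0]
contact_force: [1.1, -0.1, -2.3]
width: 0.344
gripper_force: 59.6
```

Emit:
servo_tool([
  [0, 0, -5, 0, 0, 0, 0],
  [0, 0, -2.2, 0, 0, 0, 0],
  [0, 0, 0, 16, 20, 0, 0],
  [0, 0, 0, 16, 20, 0, 0],
  [0, 0, 0, 0, 3, 0, 0],
  [0, 0, 0, 0, 0, 0, 0],
  [0, 0, 0, 0, 0, 0, 0],
])

```text
clock: 5.27
position: [416.7, 117.5, 241.7]
ee_rot: [0.0, 0.008, 1.0, -0.0]
contact_force: [-0.5, -0.3, -1.8]
width: 0.343
gripper_force: 59.9
```

```bash
python3 - <<'E'
from h import *
s=camera('scene');t=camera('top');st=state();print(st['position'],st['ee_rot'])
M=np.zeros((560,800,3),np.uint8)
M[:560,:400]=cv2.resize(s[80:220,250:350],None,fx=4,fy=4,interpolation=cv2.INTER_CUBIC)
M[:400,400:]=cv2.resize(t[170:270,270:370],None,fx=4,fy=4,interpolation=cv2.INTER_CUBIC)
cv2.imwrite('pics/m2.png',M)
E
```

```text
[417.01116668 117.09293247 241.55938992] [ 7.73724094e-05  8.36623873e-03  9.99964994e-01 -1.04044440e-04]
```

View pics/m2.png

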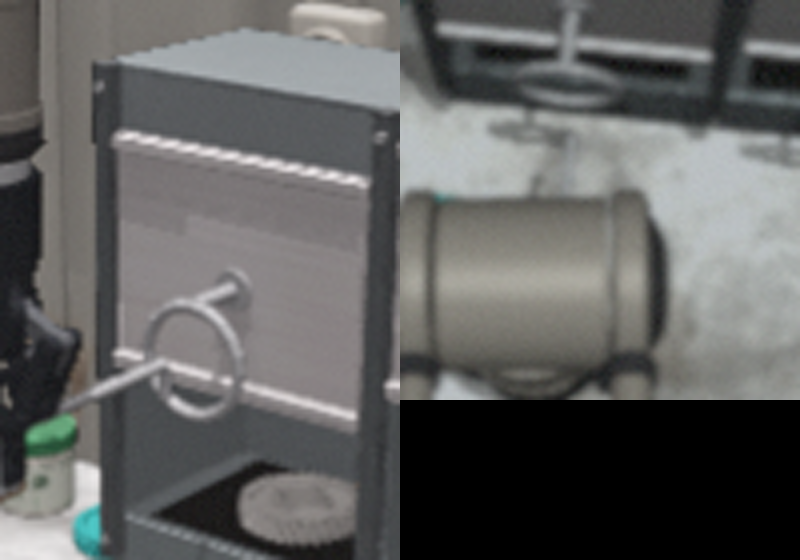

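The crop shows the hook bend at scene (291,170.5), short of and in front of the left ring, whose centre is (298.7,169.8). The arm hides part of the top view.

```bash
python3 - <<'E'
from h import *
print(tri((298.7,169.8),(311.7,190.7)),tri((299,169.5),(313,191)))
h=np.array([582,114.3,254.]);print(proj('scene',[h,h-[0,0,24],[637,113.5,254],[616,119.5,247]]),proj('top',[h,[616,119.5,247]]))
# outer ring extents predicted for y,z guesses, scene & top
for y,z in((119.5,247),(115,247),(119.5,252)):
  a=np.linspace(0,2*np.pi,90)
  P=np.c_[616+0*a,y+40*np.cos(a),z+40*np.sin(a)]
  for n in('scene','top'):
    q=proj(n,P);print(y,z,n,q.min(0).round(1),q.max(0).round(1))
E
```

```text
(array([619.4416601 , 121.39830297, 244.50092883]), np.float64(0.9296827113511995)) (array([617.67553907, 118.2300686 , 246.64673752]), np.float64(0.6011921523648412))
[[291.6843475  170.93397383]
 [291.68806653 180.15641255]
 [305.22612578 165.04449278]
 [298.31011191 169.42078451]] [[313.05840637 202.8703436 ]
 [312.38840006 191.56567331]]
119.5 247 scene [285.7 153.8] [311.4 184.8]
119.5 247 top [297.8 186.7] [327.  196.1]
115 247 scene [287.1 154.2] [312.9 185.2]
115 247 top [299.5 186.9] [328.6 196.3]
119.5 252 scene [285.7 151.9] [311.5 182.9]
119.5 252 top [297.7 186.1] [327.  195.6]
```

Emit:
servo_tool([
  [0, 0, 0, 0, 6.5, 0, 0],
  [0, 0, 0, -10, 0, 0, 0],
  [0, 0, 0, -10, 0, 0, 0],
  [0, 0, 0, -10, 0, 0, 0],
  [0, 0, 0, -10, 0, 0, 0],
  [0, 0, 0, -10, 0, 0, 0],
  [0, 0, 0, -5, 0, 0, 0],
  [0, 0, 0, 0, 0, 0, 0],
])

```text
clock: 6.03
position: [473.0, 123.0, 241.2]
ee_rot: [-0.0, 0.008, 1.0, 0.0]
contact_force: [-0.8, -0.3, -1.8]
width: 0.342
gripper_force: 60.0
```

```bash
python3 - <<'E'
from h import *
s=camera('scene');st=state();print(st['position'],st['contact_force'])
cv2.imwrite('pics/m3.png',cv2.resize(s[140:210,270:330],None,fx=8,fy=8,interpolation=cv2.INTER_CUBIC))
E
```

```text
[472.12627274 123.06259744 241.22990155] [-0.60916596 -0.72048709 -3.16382882]
```

View pics/m3.png

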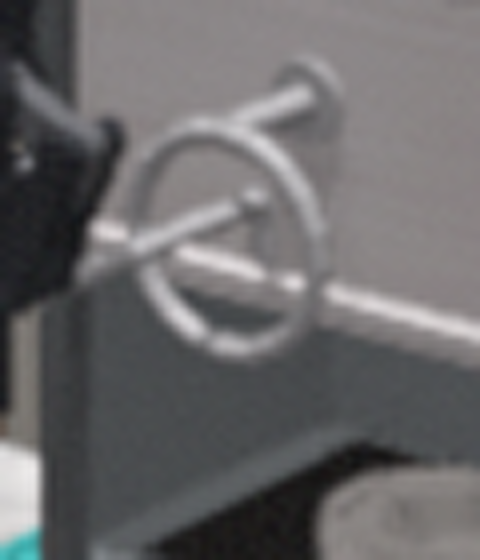

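The hook is through the ring: its bend is at scene (302,165) and the rod enters the hole. I'll go 4 mm deeper, then pull down.

Emit:
servo_tool([
  [0, 0, 0, -4, 0, 0, 0],
  [0, 0, 0, 0, 0, 10, 0],
  [0, 0, 0, 0, 0, 10, 0],
  [0, 0, 0, 0, 0, 8, 0],
  [0, 0, 0, 0, 0, 5, 0],
  [0, 0, 0, 0, 0, 5, 0],
  [0, 0, 0, 0, 0, 5, 0],
  [0, 0, 0, 0, 0, 5, 0],
  [0, 0, 0, 0, 0, 5, 0],
])

```text
clock: 6.83
position: [475.9, 123.2, 188.5]
ee_rot: [0.0, 0.008, 1.0, 0.0]
contact_force: [-1.3, 0.5, 0.8]
width: 0.345
gripper_force: 60.2
```

Emit:
servo_tool([
  [0, 0, 0, 0, 0, 5, 0],
  [0, 0, 0, 0, 0, 5, 0],
  [0, 0, 0, 0, 0, 5, 0],
  [0, 0, 0, 0, 0, 5, 0],
])

```text
clock: 7.17
position: [475.8, 123.2, 168.2]
ee_rot: [0.0, 0.008, 1.0, 0.0]
contact_force: [-0.8, 0.1, -0.2]
width: 0.341
gripper_force: 60.2
```

```bash
python3 - <<'E'
from h import *
s=camera('scene');st=state();print(st['position'],st['contact_force'],st['torque'])
cv2.imwrite('pics/m4.png',cv2.resize(s[110:240,240:340],None,fx=4,fy=4,interpolation=cv2.INTER_CUBIC))
E
```

```text
[475.46727406 123.08216171 167.25720443] [ 0.43897721  0.75469379 -1.75786788] [ 0.05698482 -0.27537046  0.03048168]
```

View pics/m4.png

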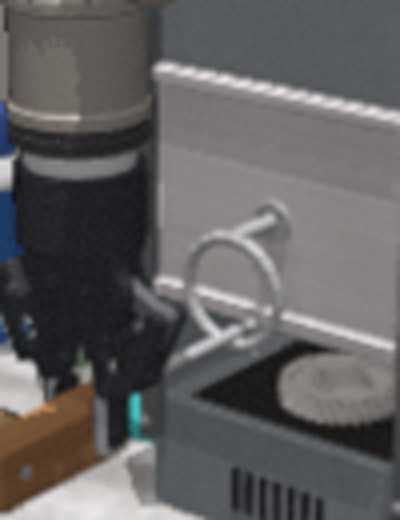

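The sash follows down; the ring centre has moved to about scene (299,182), with the rod resting at its bottom. I'll continue.

Emit:
servo_tool([
  [0, 0, 0, 0, 0, 8, 0],
  [0, 0, 0, 0, 0, 8, 0],
  [0, 0, 0, 0, 0, 8, 0],
  [0, 0, 0, 0, 0, 8, 0],
  [0, 0, 0, 0, 0, 8, 0],
  [0, 0, 0, 0, 0, 8, 0],
  [0, 0, 0, 0, 0, 8, 0],
  [0, 0, 0, 0, 0, 8, 0],
  [0, 0, 0, 0, 0, 8, 0],
  [0, 0, 0, 0, 0, 5, 0],
])

```text
clock: 8.05
position: [475.3, 123.1, 90.4]
ee_rot: [-0.001, 0.008, 1.0, -0.0]
contact_force: [0.6, -0.4, -1.5]
width: 0.34
gripper_force: 60.2
```

Emit:
servo_tool([
  [0, 0, 0, 0, 0, 3, 0],
  [0, 0, 0, 0, 0, 2, 0],
  [0, 0, 0, 0, 0, 0, 0],
])

```text
clock: 8.3
position: [475.2, 123.1, 86.1]
ee_rot: [-0.001, 0.008, 1.0, -0.0]
contact_force: [0.3, 0.1, -2.5]
width: 0.337
gripper_force: 60.1
```

Emit:
servo_tool([
  [0, 0, 0, 0, 0, 2, 0],
  [0, 0, 0, 0, 0, 2, 0],
  [0, 0, 0, 0, 0, 0, 0],
  [0, 0, 0, 0, 0, 0, 0],
])

```text
clock: 8.63
position: [475.5, 123.1, 82.5]
ee_rot: [-0.0, 0.008, 1.0, 0.0]
contact_force: [-0.4, -0.4, -1.4]
width: 0.344
gripper_force: 60.1
```

```bash
python3 - <<'E'
from h import *
s=camera('scene')
for i in range(3):
  st=state();print(st['position'],st['contact_force'],st['torque']);camera('scene')
cv2.imwrite('pics/m5.png',cv2.resize(s[110:270,230:350],None,fx=4,fy=3.75,interpolation=cv2.INTER_CUBIC))
a=np.linspace(0,2*np.pi,90)
for z in(122,126,130):
  q=proj('scene',np.c_[617+0*a,119.5+40*np.cos(a),z+40*np.sin(a)]);print(z,q.min(0),q.max(0))
E
```

```text
[475.60092951 123.11999863  82.59872893] [-0.28650508  0.36718246 -1.77412689] [0.01284238 0.02120879 0.02870224]
[475.65173533 123.13760893  82.61475812] [ 0.35745192  0.21145737 -2.26254892] [ 0.02078343  0.01679107 -0.01243817]
[475.68968678 123.12866926  82.63988165] [-0.12026757  0.43568115 -2.38915276] [-0.05768897 -0.00416648  0.02569119]
122 [286.16555941 200.01546629] [310.83800226 228.88666637]
126 [286.15702112 198.59285578] [310.86291525 227.52808184]
130 [286.14849281 197.16641518] [310.88790084 226.16580432]
```

View pics/m5.png

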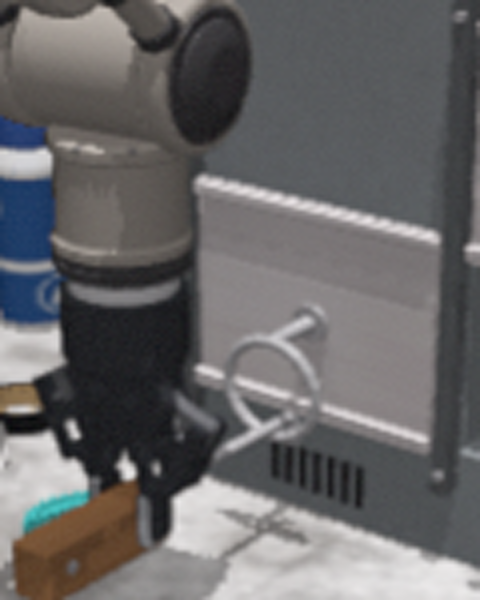

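The ring spans scene rows 199–228, so its centre is at z ≈ 125, about 3 mm above shut. I'll press on gently to the stop.

Emit:
servo_tool([
  [0, 0, 0, 0, 0, 2, 0],
  [0, 0, 0, 0, 0, 1.5, 0],
  [0, 0, 0, 0, 0, 0, 0],
])

```text
clock: 9.08
position: [476.0, 123.2, 79.2]
ee_rot: [0.0, 0.008, 1.0, 0.0]
contact_force: [-2.1, 1.4, 2.7]
width: 0.343
gripper_force: 60.5
```

Emit:
servo_tool([
  [0, 0, 0, 0, 0, 1.5, 0],
  [0, 0, 0, 0, 0, 1.5, 0],
  [0, 0, 0, 0, 0, 0, 0],
])

```text
clock: 9.33
position: [476.0, 123.2, 76.1]
ee_rot: [0.0, 0.008, 1.0, 0.0]
contact_force: [-1.2, -0.6, 2.7]
width: 0.343
gripper_force: 60.7
```

```bash
python3 - <<'E'
from h import *
for i in range(4):
  st=state();print(st['position'],st['contact_force'],st['torque']);camera('scene')
E
```

```text
[476.02406435 123.18821488  76.07620891] [-1.18710512 -0.64408493  2.68844505] [ 0.08468682 -0.46843196  0.04820945]
[476.00327456 123.17719306  76.13926229] [-1.14300084 -0.40553682  2.59593243] [ 0.08754552 -0.50986856  0.0981225 ]
[475.99235701 123.19498536  76.16371522] [-1.32678286 -0.43946528  2.37787243] [ 0.11037087 -0.44549067  0.04514704]
[475.99867108 123.18356629  76.19996589] [-1.46797623  0.11241832  1.74511317] [ 0.07988788 -0.52193893  0.06356811]
```

```bash
python3 - <<'E'
from h import *
s=camera('scene')
cv2.imwrite('pics/m6.png',cv2.resize(s[185:285,230:350],None,fx=6,fy=6,interpolation=cv2.INTER_CUBIC))
E
```

```text
(no output)
```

View pics/m6.png

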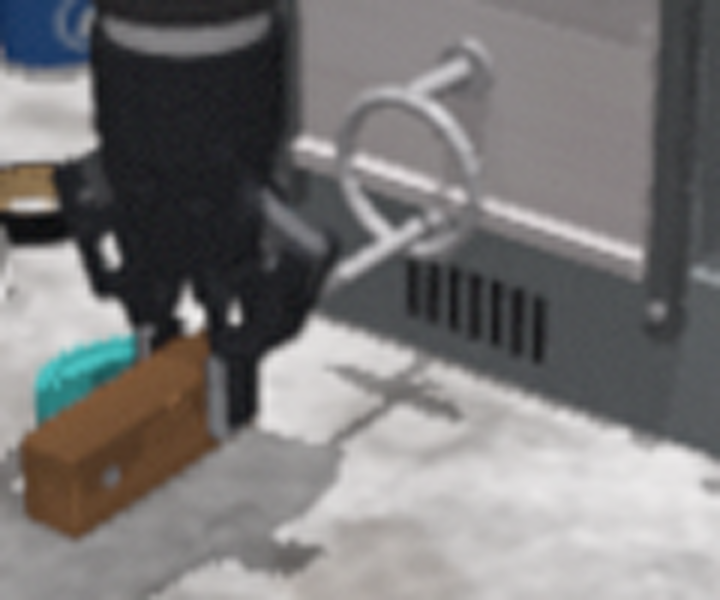

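The ring still spans rows 199–228 although the tool went 6 mm lower and the force rose by about 5 N. The sash is therefore on its hard stop. Now I'll unhook: up, then back.

Emit:
servo_tool([
  [0, 0, 0, 0, 0, -5, 0],
  [0, 0, 0, 0, 0, -8, 0],
  [0, 0, 0, 0, 0, -8, 0],
  [0, 0, 0, 0, 0, -8, 0],
  [0, 0, 0, 0, 0, -7, 0],
  [0, 0, 0, 0, 0, 0, 0],
])

```text
clock: 10.08
position: [476.6, 123.2, 113.9]
ee_rot: [0.001, 0.008, 1.0, 0.0]
contact_force: [0.1, 0.7, -2.0]
width: 0.34
gripper_force: 60.0
```

```bash
python3 - <<'E'
from h import *
s=camera('scene');st=state();print(st['position'],st['contact_force'])
cv2.imwrite('pics/m7.png',cv2.resize(s[185:285,230:350],None,fx=6,fy=6,interpolation=cv2.INTER_CUBIC))
E
```

```text
[476.24539995 123.17742669 113.101546  ] [-0.52624838 -1.14421689 -1.8855313 ]
```

View pics/m7.png

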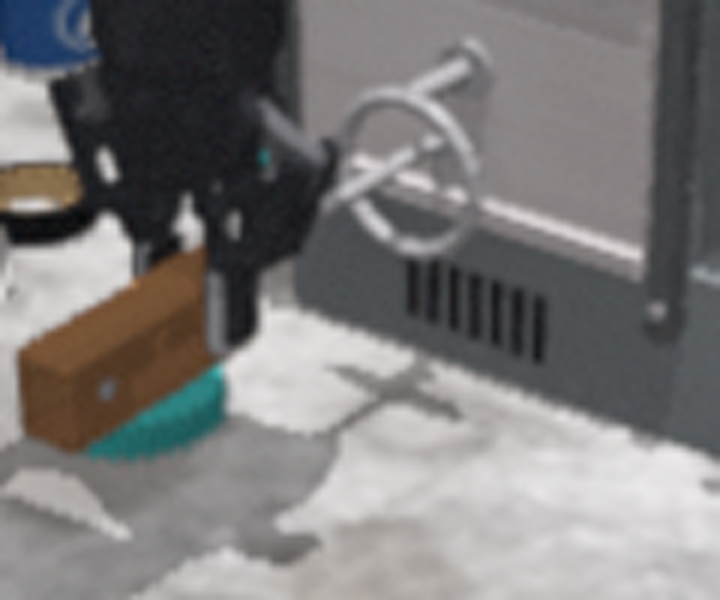

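The ring has stayed put. The hook bend is at crop (435,143), about 5 px above the ring centre as it was at entry, so it is free to back out.

Emit:
servo_tool([
  [0, 0, 0, 8, 0, 0, 0],
  [0, 0, 0, 10, 0, 0, 0],
  [0, 0, 0, 10, 0, 0, 0],
  [0, 0, 0, 15, 0, 0, 0],
  [0, 0, 0, 20, 0, 0, 0],
  [0, 0, 0, 20, 0, 0, 0],
  [0, 0, 0, 7, 0, 0, 0],
])

```text
clock: 10.72
position: [381.8, 124.5, 111.4]
ee_rot: [-0.002, 0.008, 1.0, -0.0]
contact_force: [-0.1, 0.4, -2.2]
width: 0.341
gripper_force: 60.0
```

Emit:
servo_tool([
  [0, 0, 7, 0, 0, 0, 0],
  [0, 0, 7, 0, 0, 0, 0],
  [0, 0, 7, 0, 0, 0, 0],
  [0, 0, 7, 0, 0, 0, 0],
  [0, 0, 7, 0, 0, 0, 0],
  [0, 0, 7, 0, 0, 0, 0],
  [0, 0, 7, 0, 0, 0, 0],
  [0, 0, 7, 0, 0, 0, 0],
  [0, 0, 5.1, 0, 0, 0, 0],
  [0, 0, 0, 0, 0, 0, 0],
])

```text
clock: 11.55
position: [385.8, 124.6, 111.9]
ee_rot: [-0.0, 0.517, 0.856, 0.0]
contact_force: [0.4, 0.5, -1.6]
width: 0.347
gripper_force: 60.0
```

```bash
python3 - <<'E'
from h import *
s=camera('scene');t=camera('top');st=state();print(st['position'],st['ee_rot'],st['contact_force'])
R=Rot.from_quat(np.roll(st['ee_rot'],-1)).as_matrix()
print(R.T@(np.array([448.5,74.1,19.4])-st['position']))
M=np.zeros((600,800,3),np.uint8)
M[:,:800]=cv2.resize(s[140:320,170:410],(800,600),interpolation=cv2.INTER_CUBIC)
cv2.imwrite('pics/m8.png',M)
E
```

```text
[385.78168205 124.59678451 111.9805322 ] [-4.60401145e-05  5.14020980e-01  8.57777611e-01  1.13568731e-05] [ 0.98483626  0.24602778 -1.87482165]
[-74.11379705  31.49704964  92.57293636]
```

View pics/m8.png

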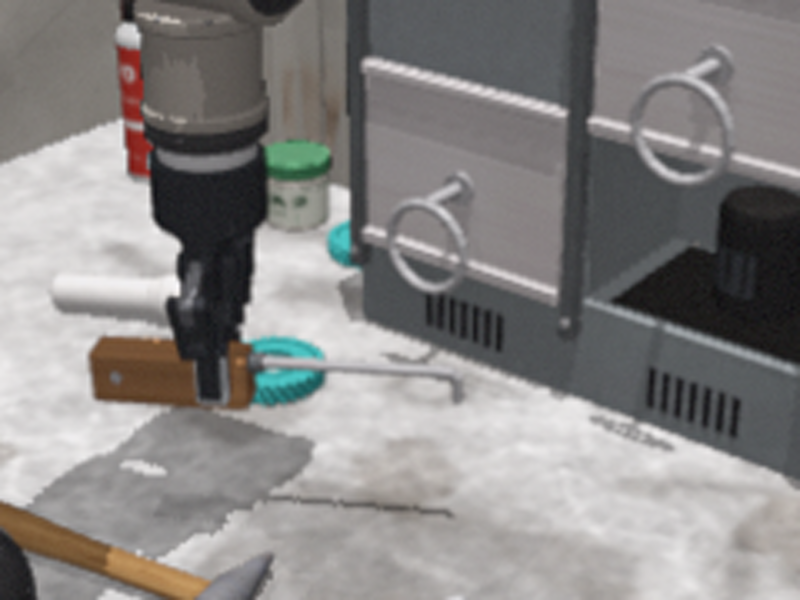

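The pole is free and the left sash is down with its ring at about crop (427,245). The right sash is still up, and the pole hangs level or slightly nose-up. I'll work out the pitch to level it before placing.

```bash
python3 - <<'E'
from h import *
f=lambda c:(c[0]*.3+170,c[1]*.3+140)
print('obs bend',f((455,373)),'bl',f((93,402)),'br',f((250,408)))
Z=Rot.from_euler('z',-62.1,degrees=True)
for p in(0,2,4):
  P=Z.as_matrix()@Rot.from_euler('y',-p,degrees=True).as_matrix()
  piv=np.array([0,0,28.])  # pads' centre on the grip
  q=[np.array([385.8,124.6,92.6])+Z.apply(piv)+P@(np.array(m)-piv) for m in((165,0,32),(-85,-15,0),(25,-15,0))]
  print(p,proj('scene',q).round(1).tolist())
E
```

```text
obs bend (306.5, 251.89999999999998) bl (197.9, 260.6) br (245.0, 262.4)
0 [[307.8, 253.9], [197.6, 260.7], [244.8, 264.7]]
2 [[307.8, 251.6], [198.1, 261.9], [245.2, 264.4]]
4 [[307.6, 249.3], [198.7, 263.0], [245.6, 264.1]]
```

Emit:
servo_tool([
  [0, 0, 0, -18.5, 8, 0, 0],
  [0, 0, 0, -18.5, 8, 0, 0],
  [0, 0, 0, -18.5, 8, 0, 0],
  [0, 0, 0, -18.5, 7.5, 0, 0],
  [0, 2, 0, 0, 0, 0, 0],
  [0, 0, 0, 0, 0, 25, 0],
  [0, 0, 0, 0, 0, 25, 0],
  [0, 0, 0, 0, 0, 20, 0],
  [0, 0, 0, 0, 0, 10, 0],
  [0, 0, 0, 0, 0, 5, 0],
])

```text
clock: 12.48
position: [445.9, 76.6, 25.5]
ee_rot: [-0.016, 0.514, 0.857, 0.008]
contact_force: [0.3, 0.0, -1.5]
width: 0.341
gripper_force: 60.0
```

Emit:
servo_tool([
  [0, 0, 0, 0, 0, 2, 0],
  [0, 0, 0, 0, 0, 1.5, 0],
  [0, 0, 0, 0, 0, 0, 0],
])

```text
clock: 12.73
position: [447.3, 76.8, 24.1]
ee_rot: [-0.015, 0.515, 0.857, 0.009]
contact_force: [-0.4, -1.0, -1.9]
width: 0.345
gripper_force: 60.0
```

Emit:
servo_tool([
  [0, 0, 0, 0, 0, 1.5, 0],
  [0, 0, 0, 0, 0, 1, 0],
  [0, 0, 0, 0, 0, 0, 0],
])

```text
clock: 12.98
position: [447.0, 76.8, 21.4]
ee_rot: [-0.015, 0.515, 0.857, 0.009]
contact_force: [0.9, 0.3, -2.4]
width: 0.341
gripper_force: 60.0
```

Emit:
servo_tool([
  [0, 0, 0, 0, 0, 1, 0],
  [0, 0, 0, 0, 0, 0, 0],
])

```text
clock: 13.15
position: [446.8, 76.8, 20.2]
ee_rot: [-0.015, 0.515, 0.857, 0.009]
contact_force: [-0.5, 0.8, -2.3]
width: 0.339
gripper_force: 60.0
```

Emit:
servo_tool([
  [0, 0, 0, 0, 0, 1, 0],
  [0, 0, 0, 0, 0, 0, 0],
])

```text
clock: 13.32
position: [446.9, 76.9, 19.5]
ee_rot: [-0.015, 0.515, 0.857, 0.009]
contact_force: [-1.3, 0.7, 3.1]
width: 0.34
gripper_force: 60.8
```

Contact with the bench. I'll release and withdraw upward.

Emit:
servo_tool([
  [0, 0, 0, 0, 0, 0, 50],
  [0, 0, 0, 0, 0, 0, 100],
  [0, 0, 0, 0, 0, 0, 100],
  [0, 0, 0, 0, 0, 0, 100],
  [0, 0, 0, 0, 0, 0, 100],
  [0, 0, 0, 0, 0, 0, 100],
  [0, 0, 0, 0, 0, 0, 100],
])

```text
clock: 13.9
position: [446.8, 76.9, 19.1]
ee_rot: [-0.015, 0.515, 0.857, 0.009]
contact_force: [0.5, -0.3, -0.3]
width: 0.997
gripper_force: 0.0
```

Emit:
servo_tool([
  [0, 0, 0, 0, 0, -8, 100],
  [0, 0, 0, 0, 0, -15, 100],
  [0, 0, 0, 0, 0, -25, 100],
  [0, 0, 0, 0, 0, -25, 100],
  [0, 0, 0, 0, 0, -25, 100],
  [0, 0, 0, 0, 0, -25, 100],
  [0, 0, 0, 20, 0, -25, 100],
  [0, 0, 0, 20, 0, -25, 100],
  [0, 0, 0, 20, 25, -25, 100],
  [0, 0, 0, 0, 25, 0, 100],
])

```text
clock: 14.73
position: [466.6, 149.8, 225.2]
ee_rot: [-0.012, 0.515, 0.857, 0.012]
contact_force: [1.3, -1.2, 1.5]
width: 1.0
gripper_force: 0.0
```

```bash
python3 - <<'E'
from h import *
for n in('scene','top'):
    camera(n)
    for q in('hook_pole','ring_left','ring_right','gear'):
        print(n,q,[(np.round(r['box'],1).tolist(),round(r['confidence'],2)) for r in look_for(q,n)[:3]])
st=state();print(st['position'],st['contact_force'],st['width'])
Z=Rot.from_euler('z',-62.1,degrees=True)
print(proj('scene',Z.apply([(165,0,32),(165,0,8),(-85,-15,0),(-85,15,40),(25,-15,0)])+[447,77,0]).round(1).tolist())
E
```

```text
scene hook_pole [([288.1, 280.7, 107.7, 22.8], 0.73)]
scene ring_left [([312.3, 196.2, 63.0, 74.1], 0.85)]
scene ring_right [([387.2, 156.5, 79.4, 81.4], 0.79)]
scene gear [([253.2, 251.4, 35.5, 23.5], 0.75), ([272.5, 215.1, 8.2, 9.1], 0.64)]
top hook_pole [([346.7, 256.8, 43.6, 24.9], 0.55), ([314.5, 186.0, 68.6, 28.2], 0.41)]
top ring_left [([313.4, 185.1, 73.5, 32.0], 0.92), ([399.8, 178.5, 87.2, 43.0], 0.21)]
top ring_right [([400.8, 179.1, 84.3, 44.9], 0.63), ([358.0, 148.7, 183.4, 118.0], 0.31)]
top gear [([263.4, 163.1, 18.6, 20.9], 0.89)]
[465.57023648 146.67433891 218.93083704] [-0.15978256 -0.7874721  -0.59072485] 1.0027736014269906
[[339.2, 283.9], [338.7, 292.4], [233.9, 289.7], [236.4, 268.8], [279.1, 293.8]]
```

```bash
python3 -c "
from plant import *
print(job_done())"
```

```text
the job is handed in; nothing more can be done
None
```

I pulled the gear bay's (left) sash down to its stop, unhooked the pole and stood it back on its grip near where it started. The right sash was left up, and the job was handed in at about 15 s on the robot's clock. The image reading for the shut ring was about 3 mm high, so I relied on the ring staying put as the pull rose by about 5 N.

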